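# Collect the bored birch candle holders from the drill press tray

## Robot

A 6-joint arm with a two-finger parallel gripper is mounted at the origin on the work surface. World frame = base frame: x ahead of the robot, y to its left, z up, the work surface at z = 0. Lengths are in m, angles in rad, forces in N, time in s.
With the tool pointing down it reaches from about 0.275 to 0.75 m from the base axis. Payload 10.2 kg.
Tool frame: the origin (TCP) lies at the very end of the fingers, on their centre line; the grasp point (between the pads) lies bot.hold_point_z behind it (bot.hold_point_z is the distance from the TCP to the grasp point, in m); z points along the fingers, y is the direction in which the jaws open and shut (so a half turn about z gives the same grasp; the last joint's range is limited). The gripper opens to 85 mm and grips with 20 to 120 N. Pads are 22 mm wide; open, the fingers measure 114 mm over their backs; the gripper's body (76 mm by 85 mm) begins 54 mm behind the grasp point. The pads swing forward as they close: fully open they stand 13 mm farther back than shut.
Start: joints at [0.885, 0.313, 1.498, -0, 1.331, -0.223], TCP at [0.234, 0.47, 0.21] pointing down, gripper open.
Joint ranges: [-2.94, 2.94], [-0.97, 2.17], [0.19, 2.56], [-1.23, 4.37], [0.02, 3.11], [-2.88, 2.88]. Speed limits (rad/s): [2.39, 2.39, 3.01, 3.14, 3.14, 3.14].

## Interface

Orientations are given as [roll, pitch, yaw] about the fixed x, y, z axes, in that order (R = Rz(yaw) Ry(pitch) Rx(roll)).
In Python, from plant import bot gives the robot as it stands. The module is installed in compiled form; this text tells all that it offers.
- The arm moves only by the tool step_arm, never from a script. Its argument "increments" is a list of rows, each a list of 5 numbers: the closure, from 0 (fully open) to 1 (shut), then the shift along the tool's x, y, z in cm, then the turn about the tool's z in rad. A call has 1 to 8 rows; each row shifts and turns the commanded pose from where the row before left it, along the tool's axes as they then stand; what a row does not reach is not made up. A row lasts 1/12 s, in which the tool goes at most 41.7 mm and 7.16 degrees, less where a joint would pass 70% of its speed; a pose out of reach is approached as far as the arm can. A call is refused whole if a number of a shift passes 4.17 or a number of a turn 0.125, either way. A call with a gripper value outside its range is refused whole. The fingers move at their own pace and stop on an object; "newtons" is the grip in N (left out, the last holds). Time passes only in rows, so rows that do not move let the fingers close. It gives the time, the measured TCP pose, the force and the opening at its end, in the units of the state.
- bot.sense(): the state, without advancing time (a new reading comes with each control period).
- bot.read_camera(name): name is "scene" or "top"; returns the picture (400x640x3 uint8, red, green, blue); there is no depth.
- bot.get_calibration(name): a dict with "mtx" (3x3 intrinsics, pixels), "k1" (the pictures are not rectified: a ray, as slopes to the right and down, at radius r is drawn at 1 + k1 r^2 times it, then the intrinsics apply), "R" (3x3) and "t" (3): a world point X has camera coordinates R X + t. Camera axes: x right, y down, z forward; pixel columns grow to the right and rows downward; lengths in m; the calibration is good to about 2 mm. A picture is of the moment at which its call begins. get_calibration takes no time and is no camera call.
- bot.sign_off(): hands the job in, once; it reports no verdict.
Trained networks look in the newest picture that a camera, given by its name, has taken for a name from the list of things; names that differ only in an ending like _2 or _b are one class to them, and where a whole thing is asked for, a point or a joint stands for the part that bears it (a point fixed in the world has none). Each returns a list of dicts, best first, with "p" (0 to 1); they miss things now and then, are a little off and sometimes report something else, mostly with a low value. They report only what shows in the picture. A call takes as long as a camera call.
- bot.masks_of(thing, camera): "region" (400x640 bool, what is visible of it) and "box" ([left, top, width, height] in pixels, round what is visible of it).
- bot.spot_point(thing, camera): "at" ([row, column] in pixels: a listed point, or the origin of a listed thing).
The state is a dict: "clock": time; "joints": joint angles; "dq": joint speeds; "effort": joint torques, N m; "tcp_pos": TCP position; "tcp_rot": TCP orientation; "ft_force": force on the tool from outside, world axes, zero at the start; "moment": the same for the moment, N m; "width": finger opening in m.
Only numpy, scipy, OpenCV 4.12 (cv2) and the standard library are available. Lean on these libraries where they do the work, as an engineer would, in place of code of your own. Each camera call takes 0.05 s, during which the arm holds its last target. There are 200 camera calls.

## Task

Three short birch rounds stand in the steel catch tray of the drill press. Move the two finished candle holders, the ones with a wide candle hole bored in the top, into the grey tote and set them down upright on its floor, without dropping them; leave the round that has not been bored standing where it is in the tray.

Things in the scene. Friction and masses are not known exactly. Their poses are not given: they have to be found in the camera images.
- holder_a: Finished candle holder: upright round of white-barked birch, a hole 40 mm wide and 20 mm deep bored in its pale top (rim 7 mm thick), 54 mm in diameter and 70 mm tall, 0.11 kg nominal. Origin at the centre of its underside, z up its axis. It stands on the 5 mm thick floor of the steel catch tray to the robot's left. Grip it 40 to 50 mm above its underside, clear of offcut discs 12 mm high that lie in the tray.
- holder_b: Second finished candle holder, the same as holder_a, bored alike, 54 mm in diameter and 70 mm tall, 0.11 kg nominal. Origin at the centre of its underside, z up its axis. The three rounds stand in a row roughly along world y, in any order, 30 mm or more between neighbours and about 50 mm or more from the tray's -x and +x walls: fingers fit best on the -x and +x sides.
- blank: Undrilled round to be left alone: full flat top, no hole, else like the holders, 54 mm in diameter and 70 mm tall, 0.11 kg nominal. Origin at the centre of its underside, z up its axis. The tray is 220 x 330 mm inside, long side roughly along y, walls 30 mm high from the table; at its +y end a sloping sheet rises to about 90 mm.
- tote: Open grey plastic tote standing loose on the table to the robot's right, empty, 180 mm along its x, 250 mm along its y, 60 mm tall, walls and floor 5 mm thick, 1 kg. Origin at the centre of its underside, z up; its inside floor is 5 mm above the origin and is 170 x 240 mm.

How it is judged:
At the end, for the whole second after the job is handed in: Both bored holders stand at rest on the tote's floor (underside within 20 mm of the tote's, centre within 75 mm in x and 110 mm in y of the tote's centre), upright within 10 degrees; the undrilled round is upright within 10 degrees and within 30 mm of its start (x of holder_a in the frame of tote between -0.075 and 0.075 m and y of holder_a in the frame of tote between -0.11 and 0.11 m and z of holder_a in the frame of tote between -0.005 and 0.02 m and angle between each of holder_a, holder_b, blank's own z axis and vertical below 0.175 rad and linear speed of each of holder_a, holder_b below 0.03 m/s and x of holder_b in the frame of tote between -0.075 and 0.075 m and y of holder_b in the frame of tote between -0.11 and 0.11 m and z of holder_b in the frame of tote between -0.005 and 0.02 m and distance of blank from where it was at the start of the episode below 0.03 m); the robot touches nothing.
It fails at once if the undrilled round is moved by more than 30 mm or tipped over (distance of blank from where it was at the start of the episode above 0.03 m or angle between blank's own z axis and vertical above 0.5 rad).
It fails at once if a holder is dropped or thrown: faster than 0.9 m/s (a fall of about 40 mm) while the fingers do not hold it ((linear speed of holder_a above 0.9 m/s and contact force between holder_a and the fingers below 0.3 N) or (linear speed of holder_b above 0.9 m/s and contact force between holder_b and the fingers below 0.3 N)).
It also fails if it takes over 61 s, if anything falls off the work surface, if the arm or the gripper's body presses on something with over 40 N, if the wrist force passes 120 N, or if a joint passes its speed limit or range.

## Working session

There is one attempt and no reset: what is moved stays moved. The work goes in short steps, Python scripts to look and compute and a tool call to move; the robot and the scene stay as the last step left them, time stands still between calls to the robot, and variables do not carry over. Pictures are saved under pics/ and viewed, about 8 in all and at most 12, crops included, and the job is handed in when it is done.

Besides the shell and the picture viewer there is one more tool, called after "Request:" as name(argument=value, ...), one argument or row to a line, values as JSON. step_arm: Moves the arm, as the interface text tells. Its arguments: {"type":"object","properties":{"increments":{"type":"array","items":{"type":"array","items":{"type":"number"}}},"newtons":{"type":"number"}},"required":["increments"]}

```bash
mkdir -p pics; cat > h.py <<'E'
import numpy as np, cv2
from plant import bot
def ray(cam,row,col):
    c=bot.get_calibration(cam);K=np.array(c["mtx"]);R=np.array(c["R"]);t=np.array(c["t"])
    p=cv2.undistortPoints(np.array([[[col,row]]],float),K,np.array([c["k1"],0,0,0.]))[0,0]
    # one-parameter model
    return -R.T@t, R.T@np.array([p[0],p[1],1])
def at_z(cam,row,col,z):
    o,d=ray(cam,row,col); return o+d*(z-o[2])/d[2]
def proj(cam,X):
    c=bot.get_calibration(cam)
    p,_=cv2.projectPoints(np.atleast_2d(np.array(X,float)),cv2.Rodrigues(np.array(c["R"]))[0],np.array(c["t"],float),np.array(c["mtx"]),np.array([c["k1"],0,0,0.]))
    return p[:,0]
def snap(cam,name):
    im=bot.read_camera(cam); cv2.imwrite(f"pics/{name}.png",im[:,:,::-1]); return im
E
python3 - <<'E'
from h import *
s=bot.sense();print(s["clock"],s["tcp_pos"],s["tcp_rot"],s["width"],bot.hold_point_z)
a=snap("top","top0");b=snap("scene","sc0")
for cam in("top","scene"):
    o,_=ray(cam,200,320);print(cam,"at",o.round(3))
    for th in("holder_a","blank","tote"):
        for m in bot.masks_of(th,cam):
            r,c=np.nonzero(m["region"]);print(cam,th,round(m["p"],2),m["box"],len(r))
        for m in bot.spot_point(th,cam):
            print("   pt",th,round(m["p"],2),np.round(m["at"],1),at_z(cam,*m["at"],0.005 if th!="tote" else 0).round(3))
E
```

```text
0.0 [0.23419567 0.46953207 0.20950789] [-3.14026082e+00 -3.02240560e-04  2.67880001e+00] 0.08534352820585565 0.0187
top at [0.434 0.017 0.887]
top holder_a 0.89 [172.4, 198.0, 34.9, 27.2] 661
top holder_a 0.77 [265.9, 197.9, 28.6, 23.6] 493
   pt holder_a 0.91 [213.2 193.9] [0.504 0.311 0.005]
   pt holder_a 0.85 [210.7 280.3] [0.507 0.104 0.005]
top blank 0.6 [224.8, 192.3, 22.0, 24.8] 587
   pt blank 0.7 [207.4 240.7] [0.516 0.199 0.005]
top tote 0.78 [355.4, 161.5, 129.2, 101.7] 9658
   pt tote 0.55 [213.7 415.2] [ 0.496 -0.222  0.   ]
scene at [ 1.027 -0.341  0.791]
scene holder_a 0.66 [333.8, 166.3, 25.7, 39.7] 877
scene holder_a 0.57 [400.4, 126.5, 23.6, 38.0] 816
   pt holder_a 0.94 [153.9 410.3] [0.508 0.317 0.005]
scene blank 0.83 [365.5, 146.9, 26.5, 41.0] 824
   pt blank 0.62 [179.3 377.7] [0.521 0.199 0.005]
scene tote 0.82 [133.5, 198.9, 157.6, 130.0] 13175
   pt tote 0.72 [266.6 214. ] [ 0.491 -0.213  0.   ]
```

View pics/top0.png

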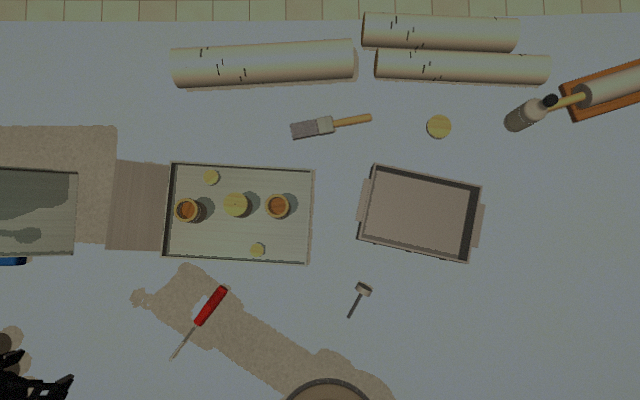

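View pics/sc0.png

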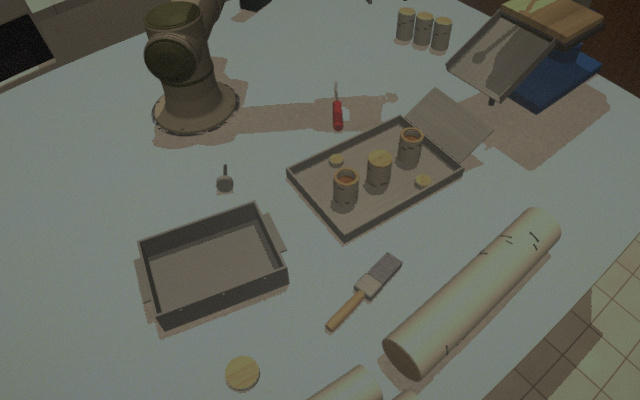

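The top view shows bored rounds at px (col, row) ≈ (187,210) and (278,206). The unbored blank stands between them at (236,204), and the tote is at about (420,213), turned slightly. The scene view agrees: the bores are in the nearest and the farthest round. Next I'll refine the rim centres and the tote pose.

```bash
python3 - <<'E'
from h import *
im=cv2.imread("pics/top0.png")
hsv=cv2.cvtColor(im,cv2.COLOR_BGR2HSV)
for n,(u,v) in dict(far=(187,210),blank=(236,204),near=(278,206)).items():
    m=np.zeros(im.shape[:2],np.uint8);cv2.circle(m,(u,v),18,255,-1)
    k=((hsv[...,1]>75)&(m>0)).astype(np.uint8)
    c=max(cv2.findContours(k,0,cv2.CHAIN_APPROX_NONE)[0],key=cv2.contourArea)
    e=cv2.fitEllipse(cv2.convexHull(c));(cx,cy),ax,_=e
    # predicted diameter px
    P=at_z("top",cy,cx,.075); q=proj("top",[P,P+[.054,0,0]])
    print(n,np.round(e[0],1),np.round(ax,1),"exp diam",np.linalg.norm(q[1]-q[0]).round(1),P.round(4))
C=[(371.5,164),(482,186),(468,262),(357,239.5)]
W=np.array([at_z("top",r,c,.06)[:2] for c,r in C]);print(W.round(3),W.mean(0).round(4))
d=[W[(i+1)%4]-W[i] for i in range(4)];print([np.linalg.norm(x).round(3) for x in d])
print("tote yaw", np.arctan2(*( (W[0]-W[1]+W[3]-W[2])[::-1]))-np.pi/2)
for h in("top","scene"):
  print(h)
  for P in([.5,.311],):pass
big=np.hstack([cv2.resize(im[185:230,165:300],None,fx=3,fy=3,interpolation=2),cv2.resize(im[155:270,350:490],None,fx=2.6,fy=2.6,interpolation=2)[:135]])
c=cv2.resize(im[150:275,150:500],None,fx=2.2,fy=2.2,interpolation=2);cv2.imwrite("pics/crop1.png",c)
E
```

```text
far [188.8 210.5] [25.5 32. ] exp diam 24.1 [0.5044 0.2991 0.075 ]
blank [236.2 204.3] [24.2 27. ] exp diam 24.0 [0.5168 0.1948 0.075 ]
near [276.8 205.6] [23.6 24.5] exp diam 24.0 [0.5128 0.1046 0.075 ]
[[ 0.607 -0.111]
 [ 0.553 -0.359]
 [ 0.384 -0.318]
 [ 0.436 -0.074]] [ 0.4949 -0.2152]
[np.float64(0.254), np.float64(0.174), np.float64(0.25), np.float64(0.176)]
tote yaw -0.21294772773602255
top
scene
```

View pics/crop1.png

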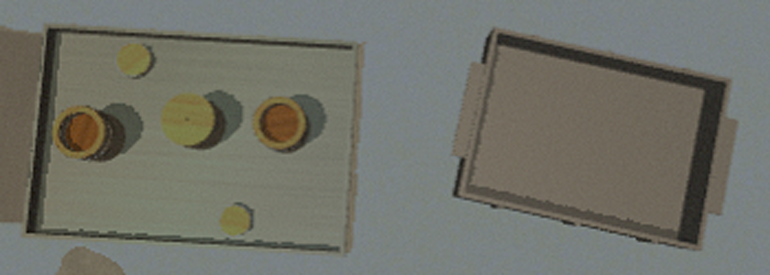

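The crop gives these centres:

| Thing | World x, y (m) |
|---|---|
| Far holder rim | ≈ (0.506, 0.304) |
| Blank | (0.517, 0.195) |
| Near holder | (0.513, 0.105) |
| Tote centre | (0.495, −0.215), yaw −0.21 |

I'll start with the turn that puts the jaws along world x.

Request:
step_arm(
  increments=[
    [0, 0, 0, 0, 0.125],
    [0, 0, 0, 0, 0.125],
    [0, 0, 0, 0, 0.125],
    [0, 0, 0, 0, 0.125],
    [0, 0, 0, 0, 0.125],
    [0, 0, 0, 0, 0.125],
    [0, 0, 0, 0, 0.125],
    [0, 0, 0, 0, 0.125],
  ],
  newtons=40,
)

```text
clock: 1.37
tcp_pos: [0.2344, 0.4698, 0.2101]
tcp_rot: [-3.142, 0.0, 1.673]
ft_force: [0.1, 0.1, -0.5]
width: 0.0852
```

Request:
step_arm(
  increments=[
    [0, 0, 0, 0, 0.108],
    [0, -1.9, 3, 0, 0],
    [0, -2, 3.4, 0, 0],
    [0, -2, 3.4, 0, 0],
    [0, -2, 3.4, 0, 0],
    [0, -2, 3.4, 0, 0],
    [0, -2, 3.4, 0, 0],
    [0, -2, 3.4, 0, 0],
  ],
)

```text
clock: 2.03
tcp_pos: [0.4699, 0.3295, 0.2102]
tcp_rot: [3.141, -0.0, 1.571]
ft_force: [-0.4, 1.0, 0.0]
width: 0.0849
```

Request:
step_arm(
  increments=[
    [0, -1.9, 3.0, 0, 0],
    [0, 0, 0, 0, 0],
    [0, 0, 0, 0, 0],
    [0, 0, 0, 0, 0],
  ],
)

```text
clock: 2.37
tcp_pos: [0.498, 0.312, 0.2099]
tcp_rot: [-3.141, -0.0, 1.571]
ft_force: [-0.0, -0.1, 0.2]
width: 0.0852
```

```bash
python3 - <<'E'
from h import *
im=cv2.imread("pics/sc0.png");hsv=cv2.cvtColor(im,cv2.COLOR_BGR2HSV)
for n,P in dict(far=(.506,.304),blank=(.517,.195),near=(.513,.105)).items():
    th=np.linspace(0,6.28,60)
    for (X,Y),col in((P,(0,255,0)),):
        q=proj("scene",np.c_[X+.027*np.cos(th),Y+.027*np.sin(th),0*th+.075]);q2=proj("scene",np.c_[X+.027*np.cos(th),Y+.027*np.sin(th),0*th+.005])
        if n=="far":acc=[]
        acc.append((q,q2))
s=5;x0,y0=320,115
c=cv2.resize(im[y0:y0+100,x0:x0+120],None,fx=s,fy=s,interpolation=2)
for q,q2 in acc:
    for w,cl in((q,(0,255,0)),(q2,(255,0,255))):
        cv2.polylines(c,[np.int32((w-[x0,y0]+.5)*s)],True,cl,1)
cv2.imwrite("pics/ov.png",c)
E
```

```text
(no output)
```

View pics/ov.png

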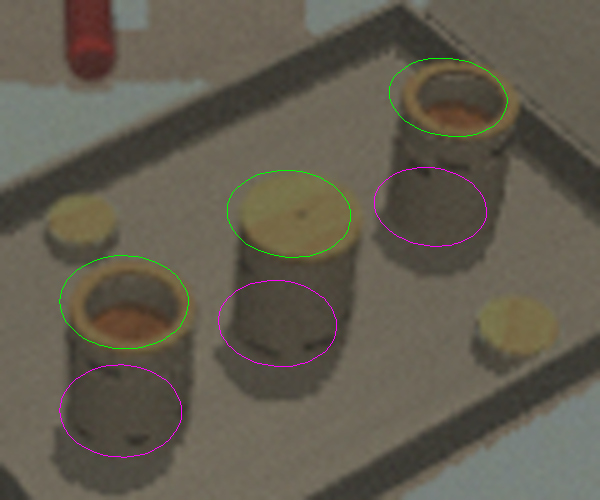

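The projected rims fall about 2 px (≈4 mm) left of the rims seen in the scene view, and the offset is the same for all three. That's a small calibration disagreement, so I'll split it with +2 mm in x, well inside the jaw clearance. Now I'll descend on the far holder.

Request:
step_arm(
  increments=[
    [0, -0.7, 1.0, 0, 0],
    [0, 0, 0, 3.5, 0],
    [0, 0, 0, 3.5, 0],
    [0, 0, 0, 3.5, 0],
    [0, 0, 0, 2.5, 0],
    [0, 0, 0, 2.5, 0],
    [0, 0, 0, 2.2, 0],
    [0, 0, 0, 0, 0],
  ],
)

```text
clock: 3.03
tcp_pos: [0.5059, 0.3043, 0.0291]
tcp_rot: [-3.135, 0.002, 1.572]
ft_force: [0.2, -0.5, -0.6]
width: 0.0856
```

Request:
step_arm(
  increments=[
    [0, 0, 0, 0, 0],
    [1, 0, 0, 0, 0],
    [1, 0, 0, 0, 0],
    [1, 0, 0, 0, 0],
    [1, 0, 0, 0, 0],
    [1, 0, 0, 0, 0],
    [1, 0, 0, 0, 0],
    [1, 0, 0, 0, 0],
  ],
  newtons=40,
)

```text
clock: 3.7
tcp_pos: [0.5091, 0.3053, 0.0352]
tcp_rot: [3.139, -0.001, 1.571]
ft_force: [-2.0, 0.2, 7.1]
width: 0.0529
```

Request:
step_arm(
  increments=[
    [1, 0, 0, 0, 0],
    [1, 0, 0, -1, 0],
    [1, 0, 0, -2, 0],
    [1, 0, 0, -3, 0],
    [1, 0, 0, -3, 0],
    [1, 0, 0, -3, 0],
    [1, 0, 0, 0, 0],
    [1, 0, 0, 0, 0],
  ],
)

```text
clock: 4.37
tcp_pos: [0.5091, 0.305, 0.1555]
tcp_rot: [3.138, -0.001, 1.571]
ft_force: [-1.2, -0.1, -2.4]
width: 0.0528
```

```bash
python3 - <<'E'
from h import *
im=snap("scene","sc1")
cv2.imwrite("pics/sc1c.png",cv2.resize(im[60:260,280:520,::-1],None,fx=2.5,fy=2.5))
print(bot.sense()["width"])
E
```

```text
0.053046150657497126
```

View pics/sc1c.png

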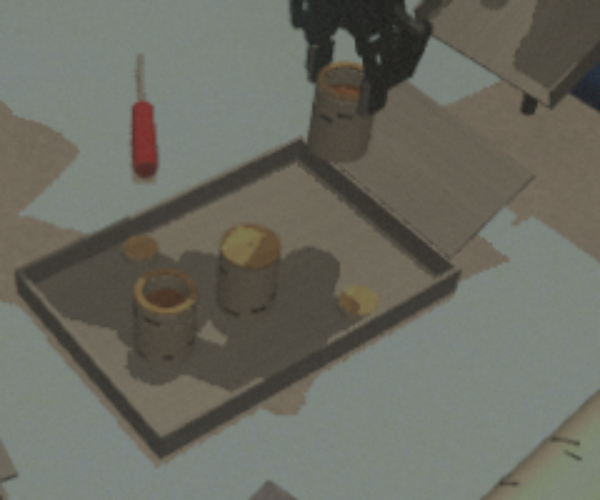

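The holder is held upright at crop (342,115), and the blank and near holder are undisturbed. Carrying it to the tote.

Request:
step_arm(
  increments=[
    [1, -1, 0, 0, 0],
    [1, -2.5, 0, 0, 0],
    [1, -3.5, 0, 0, 0],
    [1, -3.5, 0, 0, 0],
    [1, -3.5, 0, 0, 0],
    [1, -3.5, 0, 0, 0],
    [1, -3.5, -0.3, 0, 0],
    [1, -3.5, -0.3, 0, 0],
  ],
)

```text
clock: 5.08
tcp_pos: [0.5012, 0.0577, 0.152]
tcp_rot: [-3.139, -0.0, 1.571]
ft_force: [1.0, -0.6, -0.8]
width: 0.0531
```

Request:
step_arm(
  increments=[
    [1, -3.5, -0.3, 0, 0],
    [1, -3.5, -0.3, 0, 0],
    [1, -3.5, -0.3, 0, 0],
    [1, -3.5, -0.3, 0, 0],
    [1, -3.5, -0.3, 0, 0],
    [1, -3.5, -0.3, 0, 0],
    [1, -3.5, -0.2, 0, 0],
    [1, -3, 0, 0, 0],
  ],
)

```text
clock: 5.75
tcp_pos: [0.4808, -0.2175, 0.152]
tcp_rot: [-3.14, -0.001, 1.57]
ft_force: [0.6, -0.4, -1.2]
width: 0.0528
```

Request:
step_arm(
  increments=[
    [1, -2.5, 0, 0, 0],
    [1, -1.5, 0, 0, 0],
    [1, 0, 0, 0, 0],
    [1, 0, 0, 0, 0],
    [1, 0, 0, 0, 0],
  ],
)

```text
clock: 6.17
tcp_pos: [0.4822, -0.254, 0.1527]
tcp_rot: [-3.141, -0.001, 1.572]
ft_force: [0.1, 0.2, -1.2]
width: 0.0531
```

Request:
step_arm(
  increments=[
    [1, -1.3, 0, 0, 0],
    [1, 0, 0, 2.5, 0],
    [1, 0, 0, 2.8, 0],
    [1, 0, 0, 2.8, 0],
    [1, 0, 0, 1.8, 0],
    [1, 0, 0, 0.9, 0],
    [1, 0, 0, 0, 0],
    [1, 0, 0, 0, 0],
  ],
)

```text
clock: 6.83
tcp_pos: [0.4828, -0.2683, 0.0458]
tcp_rot: [3.141, 0.001, 1.571]
ft_force: [0.8, 0.3, -0.9]
width: 0.0529
```

Request:
step_arm(
  increments=[
    [1, 0, 0, 0.2, 0],
    [1, 0, 0, 0.2, 0],
    [1, 0, 0, 0.2, 0],
    [1, 0, 0, 0, 0],
  ],
)

```text
clock: 7.17
tcp_pos: [0.4824, -0.2682, 0.0392]
tcp_rot: [3.141, 0.0, 1.571]
ft_force: [-0.5, -0.6, -1.5]
width: 0.053
```

Request:
step_arm(
  increments=[
    [1, 0, 0, 0.2, 0],
    [1, 0, 0, 0.1, 0],
    [1, 0, 0, 0.1, 0],
    [1, 0, 0, 0, 0],
  ],
)

```text
clock: 7.5
tcp_pos: [0.4824, -0.2684, 0.0354]
tcp_rot: [3.141, 0.0, 1.571]
ft_force: [-0.1, 0.9, 1.2]
width: 0.0528
```

Request:
step_arm(
  increments=[
    [1, 0, 0, 0.1, 0],
    [1, 0, 0, 0, 0],
  ],
)

```text
clock: 7.67
tcp_pos: [0.4825, -0.2686, 0.0352]
tcp_rot: [3.141, 0.001, 1.571]
ft_force: [-5.2, 2.0, 10.7]
width: 0.053
```

Contact: +10.7 N upward at the same TCP height as the grasp. Releasing and backing off upward.

Request:
step_arm(
  increments=[
    [0.6, 0, 0, 0, 0],
    [0.3, 0, 0, 0, 0],
    [0, 0, 0, 0, 0],
    [0, 0, 0, 0, 0],
    [0, 0, 0, 0, 0],
    [0, 0, 0, 0, 0],
    [0, 0, 0, -1.5, 0],
    [0, 0, 0, -3, 0],
  ],
)

```text
clock: 8.33
tcp_pos: [0.4809, -0.267, 0.0767]
tcp_rot: [-3.137, -0.004, 1.571]
ft_force: [0.4, 0.2, -0.8]
width: 0.085
```

Request:
step_arm(
  increments=[
    [0, 0, 0, -4, 0],
    [0, 0, 0, -4, 0],
    [0, 2, 0, -2, 0],
    [0, 3.8, 0, 0, 0],
    [0, 4, 0, 0, 0],
    [0, 4, 0.4, 0, 0],
    [0, 4, 0.4, 0, 0],
    [0, 4, 0.4, 0, 0],
  ],
)

```text
clock: 9.0
tcp_pos: [0.4942, -0.0484, 0.1792]
tcp_rot: [3.141, 0.0, 1.57]
ft_force: [0.3, 0.3, -0.8]
width: 0.0856
```

Request:
step_arm(
  increments=[
    [0, 4, 0.4, 0, 0],
    [0, 4, 0.4, 0, 0],
    [0, 4, 0.4, 0, 0],
    [0, 3, 0.4, 0, 0],
    [0, 2, 0.4, 0, 0],
    [0, 0, 0, 0, 0],
    [0, 0, 0, 0, 0],
  ],
)

```text
clock: 9.58
tcp_pos: [0.5143, 0.1204, 0.1789]
tcp_rot: [-3.141, 0.0, 1.573]
ft_force: [-0.9, 0.7, 0.4]
width: 0.0855
```

```bash
python3 - <<'E'
from h import *
a=snap("top","top2");b=snap("scene","sc2")
cv2.imwrite("pics/both2.png",np.hstack([cv2.resize(a[150:275,150:500,::-1],None,fx=1.2,fy=1.2),cv2.resize(b[100:350,120:480,::-1],(380,264))[:150*1]]) if 0 else np.vstack([cv2.resize(a[150:275,150:500,::-1],(700,250)),cv2.resize(b[100:340,120:460,::-1],(496,350)) if 0 else cv2.copyMakeBorder(cv2.resize(b[100:340,120:460,::-1],(496,350)),0,0,0,204,0)]))
print(bot.sense()["tcp_pos"])
E
```

```text
[0.51432722 0.11908382 0.17899284]
```

View pics/both2.png

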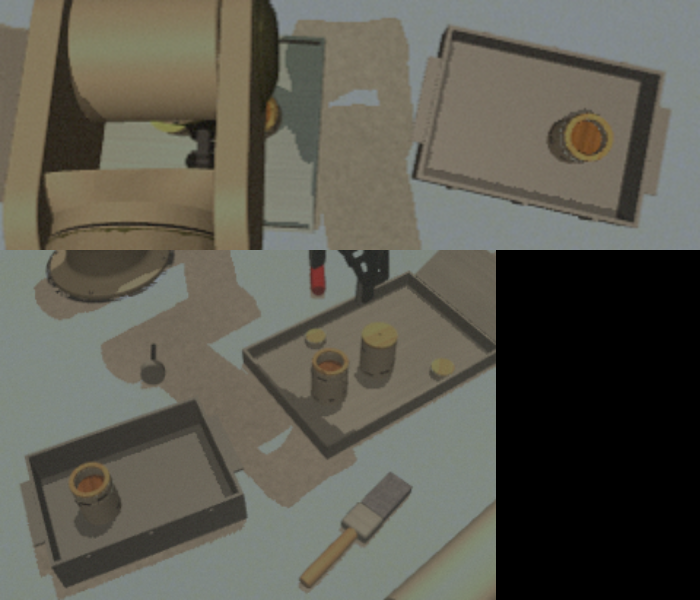

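The first holder stands upright in the tote (top crop (588,137)), and the other two rounds are in place. Now the near holder.

Request:
step_arm(
  increments=[
    [0, -1.3, 0.1, 0, 0],
    [0, 0, 0, 2.5, 0],
    [0, 0, 0, 3, 0],
    [0, 0, 0, 3, 0],
    [0, 0, 0, 2.5, 0],
    [0, 0, 0, 2, 0],
    [0, 0, 0, 1.6, 0],
    [0, 0, 0, 0, 0],
  ],
)

```text
clock: 10.35
tcp_pos: [0.5136, 0.1056, 0.0304]
tcp_rot: [-3.136, 0.0, 1.569]
ft_force: [-0.4, -0.1, -0.9]
width: 0.0853
```

Request:
step_arm(
  increments=[
    [0, 0, 0, 0, 0],
    [1, 0, 0, 0, 0],
    [1, 0, 0, 0, 0],
    [1, 0, 0, 0, 0],
    [1, 0, 0, 0, 0],
    [1, 0, 0, 0, 0],
    [1, 0, 0, 0, 0],
    [1, 0, 0, 0, 0],
  ],
)

```text
clock: 11.02
tcp_pos: [0.516, 0.1067, 0.0347]
tcp_rot: [3.139, 0.0, 1.571]
ft_force: [-2.3, -0.9, 9.1]
width: 0.0529
```

Request:
step_arm(
  increments=[
    [1, 0, 0, 0, 0],
    [1, 0, 0, -1, 0],
    [1, 0, 0, -2, 0],
    [1, 0, 0, -3, 0],
    [1, 0, 0, -3, 0],
    [1, 0, 0, -3, 0],
    [1, 0, 0, 0, 0],
    [1, 0, 0, 0, 0],
  ],
)

```text
clock: 11.68
tcp_pos: [0.516, 0.1068, 0.155]
tcp_rot: [3.138, 0.0, 1.571]
ft_force: [-0.1, -0.2, -1.7]
width: 0.0529
```

Request:
step_arm(
  increments=[
    [1, -1.5, 0, 0, 0],
    [1, -3, 0, 0, 0],
    [1, -3.5, -0.2, 0, 0],
    [1, -3.5, -0.2, 0, 0],
    [1, -3.5, -0.2, 0, 0],
    [1, -3.5, -0.2, 0, 0],
    [1, -3.5, -0.2, 0, 0],
    [1, -2.5, 0, 0, 0],
  ],
)

```text
clock: 12.35
tcp_pos: [0.5042, -0.1406, 0.1519]
tcp_rot: [-3.139, -0.001, 1.569]
ft_force: [0.1, 1.0, -2.3]
width: 0.0526
```

Request:
step_arm(
  increments=[
    [1, -1.5, 0, 0, 0],
    [1, -0.8, 0, 0, 0],
    [1, 0, 0, 0, 0],
    [1, 0, 0, 0, 0],
    [1, 0, 0, 0, 0],
    [1, 0, 0, 0, 0],
  ],
)

```text
clock: 12.85
tcp_pos: [0.5054, -0.1601, 0.153]
tcp_rot: [-3.141, -0.0, 1.572]
ft_force: [-0.5, -0.1, -2.1]
width: 0.053
```

Request:
step_arm(
  increments=[
    [1, 0, 0, 2.5, 0],
    [1, 0, 0, 2.8, 0],
    [1, 0, 0, 2.8, 0],
    [1, 0, 0, 1.8, 0],
    [1, 0, 0, 1, 0],
    [1, 0, 0, 0.3, 0],
    [1, 0, 0, 0, 0],
    [1, 0, 0, 0, 0],
  ],
)

```text
clock: 13.52
tcp_pos: [0.5061, -0.1614, 0.0422]
tcp_rot: [3.14, 0.001, 1.571]
ft_force: [-0.2, -0.4, -1.8]
width: 0.0529
```

Request:
step_arm(
  increments=[
    [1, 0, 0, 0.2, 0],
    [1, 0, 0, 0.1, 0],
    [1, 0, 0, 0.1, 0],
    [1, 0, 0, 0.1, 0],
    [1, 0, 0, 0, 0],
    [1, 0, 0, 0, 0],
  ],
)

```text
clock: 14.02
tcp_pos: [0.5054, -0.1612, 0.0361]
tcp_rot: [-3.142, -0.0, 1.571]
ft_force: [-0.0, -0.3, -1.8]
width: 0.0528
```

Request:
step_arm(
  increments=[
    [1, 0, 0, 0.1, 0],
    [1, 0, 0, 0.1, 0],
    [1, 0, 0, 0, 0],
  ],
)

```text
clock: 14.27
tcp_pos: [0.5056, -0.1615, 0.0348]
tcp_rot: [3.141, 0.001, 1.571]
ft_force: [-3.6, 0.8, 5.6]
width: 0.053
```

Contact felt at 5.6 N. Releasing and lifting clear of the view.

Request:
step_arm(
  increments=[
    [0.6, 0, 0, 0, 0],
    [0.3, 0, 0, 0, 0],
    [0, 0, 0, 0, 0],
    [0, 0, 0, 0, 0],
    [0, 0, 0, 0, 0],
    [0, 0, 0, 0, 0],
    [0, 0, 0, -1.5, 0],
    [0, 0, 0, -3, 0],
  ],
)

```text
clock: 14.93
tcp_pos: [0.5037, -0.1603, 0.0769]
tcp_rot: [-3.136, -0.003, 1.571]
ft_force: [0.7, 0.2, -0.1]
width: 0.0852
```

Request:
step_arm(
  increments=[
    [0, 0, 0, -4, 0],
    [0, 0, 0, -4, 0],
    [0, 0, -2, -3, 0],
    [0, 3, -2, 0, 0],
    [0, 3, -2, 0, 0],
    [0, 3, -2, 0, 0],
    [0, 3, -2, 0, 0],
    [0, 3, -2, 0, 0],
  ],
)

```text
clock: 15.6
tcp_pos: [0.3842, -0.0101, 0.189]
tcp_rot: [3.141, -0.0, 1.57]
ft_force: [1.4, 0.6, 0.6]
width: 0.0854
```

Request:
step_arm(
  increments=[
    [0, 1, -2, 0, 0],
    [0, 0, -1, 0, 0],
    [0, 0, 0, 0, 0],
    [0, 0, 0, 0, 0],
    [0, 0, 0, 0, 0],
    [0, 0, 0, 0, 0],
  ],
)

```text
clock: 16.1
tcp_pos: [0.3562, -0.002, 0.189]
tcp_rot: [-3.141, 0.0, 1.57]
ft_force: [-0.1, -0.3, -0.3]
width: 0.0853
```

```bash
python3 - <<'E'
from h import *
a=snap("top","top3");b=snap("scene","sc3")
cv2.imwrite("pics/both3.png",np.vstack([cv2.resize(a[150:275,150:500,::-1],(700,250)),cv2.copyMakeBorder(cv2.resize(b[100:340,120:460,::-1],(496,350)),0,0,0,204,0)]))
print(bot.sense()["tcp_pos"])
for cam in("top","scene"):
  for th in("holder_a","blank","tote"):
    for m in bot.spot_point(th,cam): print(cam,th,round(m["p"],2),np.round(m["at"],1),at_z(cam,*m["at"],0.005 if th!="tote" else 0).round(3))
E
```

```text
[ 0.35588628 -0.00171496  0.18893997]
top holder_a 0.89 [220.6 434.1] [ 0.479 -0.265  0.005]
top holder_a 0.87 [211.4 393.8] [ 0.502 -0.17   0.005]
top blank 0.7 [206.4 241.3] [0.519 0.198 0.005]
top tote 0.91 [214.3 413. ] [ 0.495 -0.217  0.   ]
scene holder_a 0.85 [275.4 190.6] [ 0.483 -0.262  0.005]
scene holder_a 0.66 [257.3 240.6] [ 0.508 -0.16   0.005]
scene blank 0.58 [177.9 378.3] [0.519 0.203 0.005]
scene tote 0.74 [268.8 213.9] [ 0.495 -0.216  0.   ]
```

View pics/both3.png

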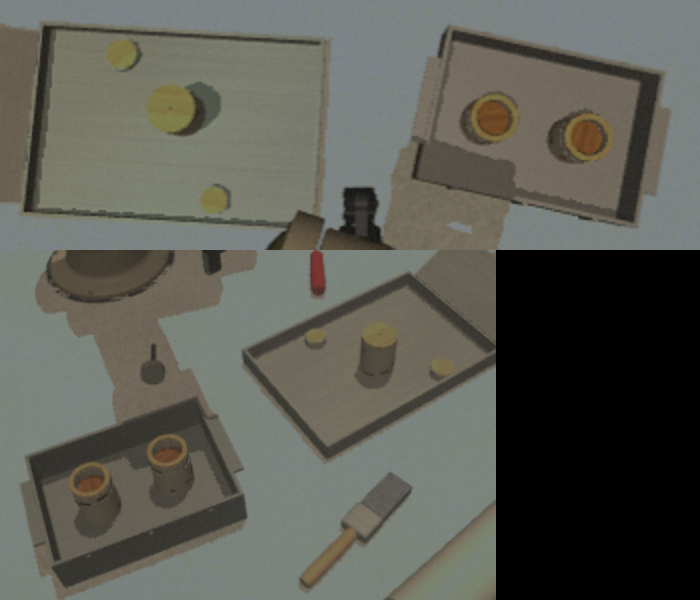

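Both bored holders stand upright in the tote (top crop (588,137) and (492,118)). The blank is where it started, and the gripper is clear of everything.

```bash
python3 -c "
from plant import bot
bot.sign_off()"
```

```text
the job is handed in; nothing more can be done
```

Both bored candle holders are standing upright on the tote floor, and I handed the job in at about 16.5 s of the 61 s allowed. Each was lowered until contact before release (about 11 N and 6 N on the wrist).

- **Holders:** in the last pictures they stand at about (0.48, −0.265) and (0.505, −0.165). The tote centre is at about (0.495, −0.216), so both are within 55 mm of it along the tote's length.
- **Blank:** it is still upright at about (0.519, 0.20). That is within about 5 mm of its starting estimate, which is the measuring noise.
- **Gripper:** it is open, clear of everything, at a height of 0.19 m.

One check disagreed: the two cameras differed by about 4 mm on where the rounds stood. I split the difference, and both grasps closed normally at 53 mm against the 54 mm nominal diameter. No check failed.

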